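Seat a milling blank against the work stop

TASK

Load the long aluminium block into the nest on the flat milling pallet: stand it between the two low guide rails, lengthwise along them, and slide it along until you feel its end press against the sprung pad of the work stop. The stop is only finger-tight, so touch it gently and do not shove it along; leave the block flat on the pallet, square between the rails and touching the pad.

Things in the scene. Friction and masses are not known exactly. Their poses are not given: they have to be found in the camera images.
- blank_center (a point): Centre of the loose long aluminium block (rectangular, 80 mm along its x, 40 mm along its y, 60 mm high along z, about 0.4 to 0.6 kg), the point half-way up, 30 mm above its underside. It stands on the bench on its 80 x 40 mm face, at any heading; its two ends are alike. Grip it across its 40 mm width in its upper half, so that the fingers stay above the guide rails. Shorter, lower or round aluminium pieces standing near it are other stock.
- pallet: Fixed flat aluminium plate, 260 mm (x) by 160 mm (y), 20 mm thick, lying on the bench; origin at the centre of its underside. Two dark steel guide rails run along its x, 125 mm either way from the middle, 8 mm high above the plate's top and 10 mm wide, with 60 mm free between them (inner faces at y = -30 and +30 mm), so the 40 mm wide block has 10 mm play on each side.
- pad_face (a point): Middle of the face of the sprung black pad (50 mm wide, 36 mm high) on the steel work stop (40 mm high) between the rails, 20 mm above the plate's top, 10 to 60 mm to the +x side of its middle; axes as the pallet's. The face looks to -x: push the block towards +x. The pad gives 1 mm per newton, 8 mm at most, and springs back; the stop slips at 20 N. Dragging the block flat takes up to 5 N.
There are look-alikes about, which are no part of the job. What is shaped like the part that bears blank_center but black, purple or red is not meant.

How it is judged:
On the way:
1. the block, standing in the nest, is pressed against the stop (more than 1 N for 0.05 s) (contact force between blank and pad above 1 N and z of blank_center in the frame of pallet below 0.06 m and angle between blank_center's own z axis and vertical below 0.15 rad), for 0.05 s.
At the end, for the whole second after the job is handed in: The long block rests flat on the pallet (centre 44 to 55 mm above the pallet's underside, upright within 6 degrees), within 15 mm of the middle of the nest and 10 degrees of the rails' direction, its centre 30 to 48 mm from the pad's face (touching is 40 mm), at rest (x of blank_center in the frame of pad_face between -0.048 and -0.03 m and y of blank_center in the frame of pallet between -0.015 and 0.015 m and z of blank_center in the frame of pallet between 0.044 and 0.055 m and angle between the x axis of blank_center and the x axis of pallet, either way round below 0.1745 rad and angle between blank_center's own z axis and vertical below 0.1 rad and linear speed of blank below 0.02 m/s).
It fails at once if the stop is shoved along (its pad is pushed more than 18 mm from where it stood, 8 mm of which is the spring) (distance of pad_face from where it was at the start of the episode above 0.018 m).
It also fails if it takes over 42 s, if anything falls off the work surface, if the arm or the gripper's body presses on something with over 40 N, if the wrist force passes 120 N, or if a joint passes its speed limit or range.

ROBOT

A 6-joint arm with a two-finger parallel gripper is mounted at the origin on the work surface. World frame = base frame: x ahead of the robot, y to its left, z up, the work surface at z = 0. Lengths are in m, angles in rad, forces in N, time in s.
With the tool pointing down it reaches from about 0.25 to 0.775 m from the base axis. Payload 4 kg.
Tool frame: the origin (TCP) lies at the very end of the fingers, on their centre line; the grasp point (between the pads) lies 19 mm behind it (robot.hold_point_z is the distance from the TCP to the grasp point, in m); z points along the fingers, y is the line along which they close (so a half turn about z gives the same grasp; the last joint's range is limited). The gripper opens to 94 mm and grips with 3 to 60 N. Pads are 16 mm wide; open, the fingers measure 119 mm over their backs; the gripper's body (75 mm by 177 mm) begins 78 mm behind the grasp point.
Start: joints at [1.101, 0.087, 1.371, -0, 1.684, -0.103], TCP at [0.197, 0.513, 0.206] pointing down, gripper open.
Joint ranges: [-3.1, 3.1], [-0.76, 2.03], [0.27, 2.55], [-1.08, 4.22], [0.17, 2.65], [-2.57, 2.57]. Speed limits (rad/s): [2.79, 2.79, 3.14, 3.14, 3.14, 3.14].

INTERFACE

Orientations are given as [roll, pitch, yaw] about the fixed x, y, z axes, in that order (R = Rz(yaw) Ry(pitch) Rx(roll)).
In Python, from bench import robot gives the robot as it stands.
- The arm moves only by the tool carry_out, never from a script. Its argument "steps" is a list of rows, each a list of 3 entries, a list of its own where there are three numbers: the shift along the tool's x, y, z in m, then the turn about the tool's z in units of 10 degrees (1.0 is 10 degrees), then the closure, from -1 (fully open) to 1 (shut). In form: [[[tx, ty, tz], roll, jaw], ...]. A call has 1 to 10 rows; each row is the pose to reach, as a shift and turn from the pose commanded when the call began, along the tool's axes at that moment; what a row does not reach only later rows make up. A row lasts 1/8 s, in which the tool goes at most 62.5 mm and 10.7 degrees, less where a joint would pass 70% of its speed; a pose out of reach is approached as far as the arm can. A call with a gripper value outside its range is refused whole. The fingers move at their own pace and stop on an object; the grip force is fixed at half the most. Time passes only in rows, so rows that repeat a pose let the fingers close. It gives the time, the measured TCP pose, the force, the opening and the grip force at its end, in the units of the state.
- robot.get_obs(): the state, without advancing time (a new reading comes with each control period).
- robot.snapshot(name): name is "scene" or "top" or "wrist"; returns a dict with "image" (400x640x3 uint8, red, green, blue), "z_map" (400x640 float32, m along the optical axis (not along the pixel's ray), 0 where there is no reading), "mtx" (3x3 intrinsics, pixels), "R" (3x3) and "t" (3): a world point X has camera coordinates R X + t. Camera axes: x right, y down, z forward; pixel columns grow to the right and rows downward; lengths in m; the calibration is good to about 2 mm. A picture is of the moment at which its call begins.
- robot.close_job(): hands the job in; it is judged then, once.
The state is a dict: "time": time; "joint_positions": joint angles; "qvel": joint speeds; "joint_torque": joint torques, N m; "tool_pos": TCP position; "ee_rot": TCP orientation; "wrist_force": force on the tool from outside, world axes, zero at the start; "wrist_torque": the same for the moment, N m; "width": finger opening in m; "finger_force": force on a finger pad.
Only numpy, scipy, OpenCV 4.12 (cv2) and the standard library are available. Lean on these libraries where they do the work, as an engineer would, in place of code of your own. Each camera call takes 0.05 s, during which the arm holds its last target. There are 200 camera calls.

## Working session

There is one attempt and no reset: what is moved stays moved. The work goes in short steps, Python scripts to look and compute and a tool call to move; the robot and the scene stay as the last step left them, time stands still between calls to the robot, and variables do not carry over. Pictures are saved under pics/ and viewed, at most 10 in all, crops included, and the job is handed in when it is done.

Besides the shell and the picture viewer there is one more tool, called after "Request:" by a JSON object that holds its "method" and its "body". carry_out: Moves the arm, as the interface text tells. Its arguments: {"type":"object","properties":{"steps":{"type":"array","items":{"type":"array"}}},"required":["steps"]}

```bash
mkdir -p pics; cat > h.py <<'E'
import numpy as np, cv2
from bench import robot
def snap(n,f=None):
    s=robot.snapshot(n)
    if f: cv2.imwrite('pics/'+f,s['image'][:,:,::-1])
    return s
def world(s):
    z=s['z_map'].astype(float); v,u=np.mgrid[:z.shape[0],:z.shape[1]]
    K=s['mtx']; c=np.stack([(u-K[0,2])/K[0,0]*z,(v-K[1,2])/K[1,1]*z,z],-1)
    return (c-s['t'])@s['R']
E
python3 - <<'E'
from h import *
s=snap('top','top1.png'); np.savez('top1.npz',**s)
o=robot.get_obs();print(o['time'],o['tool_pos'],o['ee_rot'],o['width'],o['wrist_force'])
E
```

```text
0.05 [0.19700704 0.51292731 0.20432607] [-3.13943482e+00 -1.98618974e-04  2.77480285e+00] 0.09396591500470376 [-0.07236225 -0.18580574 -0.39128045]
```

View pics/top1.png

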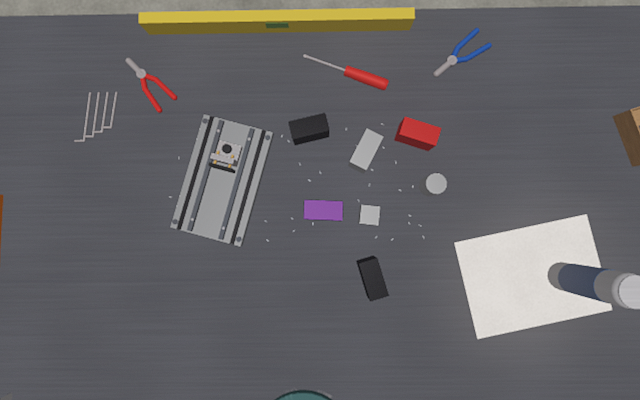

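The top view shows the pallet around (221,180), with the stop at (226,155). There are three aluminium candidates: an oblong at (367,149), a square at (370,215) and a round one at (436,184). Black, red and purple look-alikes stand at (309,128), (373,278), (418,133) and (323,210). The oblong fits best, so I'll measure it and view a crop.

```bash
python3 - <<'E'
from h import *
s=dict(np.load('top1.npz')); W=world(s); im=s['image']
cam=-s['R'].T@s['t']; print('cam',cam)
for u,v in [(367,149),(370,215),(436,184),(309,128),(323,210),(205,200),(226,155),(300,250)]: print((u,v),W[v,u].round(4))
def rect(box,lo,hi,n):
    u0,v0,u1,v1=box; P=W[v0:v1,u0:u1].reshape(-1,3); P=P[(P[:,2]>lo)&(P[:,2]<hi)]
    r=cv2.minAreaRect(P[:,:2].astype(np.float32)*1000); print(n,len(P),P[:,2].mean().round(4),r, cv2.boxPoints(r).round(1).tolist())
rect((345,120,390,175),.05,.07,'blank'); rect((355,200,385,230),.02,.07,'sq')
rect((160,105,280,255),.014,.024,'plate')
rect((160,105,280,255),.0245,.032,'rails')
rect((195,130,255,180),.04,.075,'stop')
c=np.hstack([cv2.resize(im[100:240,330:460],None,fx=3,fy=3,interpolation=2),cv2.resize(im[110:250,165:280],None,fx=3,fy=3,interpolation=2)])
cv2.imwrite('pics/crop1.png',c[:,:,::-1])
E
```

```text
cam [ 0.45534661 -0.04800966  0.83742049]
(367, 149) [ 0.6091 -0.1415  0.0608]
(370, 215) [ 0.4724 -0.1466  0.0472]
(436, 184) [ 0.5345 -0.2827  0.0585]
(309, 128) [ 0.6554 -0.0213  0.0595]
(323, 210) [ 0.4835 -0.0486  0.0593]
(205, 200) [0.5095 0.2075 0.0206]
(226, 155) [0.6057 0.1596 0.0317]
(300, 250) [ 3.982e-01  3.000e-03 -1.000e-04]
blank 743 0.0606 ((610.5098876953125, -138.8500213623047), (40.03437423706055, 79.85187530517578), 61.57740020751953) [[565.9000244140625, -137.5], [636.0999755859375, -175.5], [655.2000122070312, -140.1999969482422], [584.9000244140625, -102.19999694824219]]
sq 385 0.0451 ((474.3330993652344, -144.85195922851562), (40.33222198486328, 40.048561096191406), 83.18919372558594) [[452.1000061035156, -162.5], [491.79998779296875, -167.3000030517578], [496.6000061035156, -127.19999694824219], [456.79998779296875, -122.5]]
plate 6775 0.0202 ((556.0747680664062, 172.97311401367188), (160.591064453125, 260.1768798828125), 74.02874755859375) [[408.8999938964844, 131.60000610351562], [659.0, 60.0], [703.2000122070312, 214.39999389648438], [453.1000061035156, 286.0]]
rails 1195 0.028 ((554.2108154296875, 168.60470581054688), (137.37669372558594, 255.77735900878906), 68.28474426269531) [[410.0, 152.10000610351562], [647.5999755859375, 57.5], [698.4000244140625, 185.10000610351562], [460.79998779296875, 279.70001220703125]]
stop 377 0.0555 ((600.4652099609375, 160.08201599121094), (50.296722412109375, 54.03877258300781), 74.49823760986328) [[567.7000122070312, 143.10000610351562], [619.7999877929688, 128.60000610351562], [633.2000122070312, 177.10000610351562], [581.2000122070312, 191.5]]
```

View pics/crop1.png

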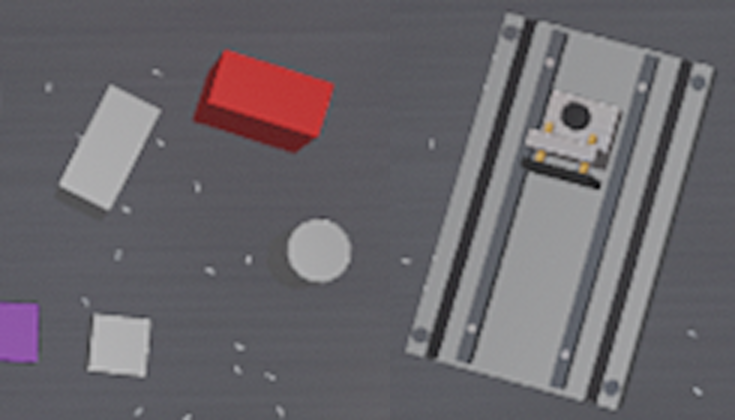

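The crop confirms it. The oblong light-grey block (crop 110,150) measures 80 x 40 x 60 mm and fits. The square one is 40 x 40 x 45 mm, the other is round, and the rest are coloured. On the pallet the stop and its black pad stand in the nest, and the pad faces the robot side. I'm moving above the block.

Request:
{"method": "carry_out", "body": {"steps": [[[-0.03,-0.02,0],0.1,-0.5],[[-0.08,-0.06,0],0.3,-0.5],[[-0.13,-0.095,0],0.5,-0.5],[[-0.18,-0.13,0],0.7,-0.5],[[-0.23,-0.17,0],0.74,-0.5],[[-0.28,-0.205,0],0.74,-0.5],[[-0.33,-0.24,0],0.74,-0.5],[[-0.38,-0.28,0],0.74,-0.5],[[-0.42,-0.315,0],0.74,-0.5],[[-0.44,-0.33,0],0.74,-0.5]]}}

```text
time: 1.3
tool_pos: [0.4901, 0.0448, 0.2044]
ee_rot: [-3.14, -0.001, 2.642]
wrist_force: [-0.1, 0.3, -0.3]
width: 0.071
finger_force: 0.0
```

```bash
cat >> h.py <<'E'
from scipy.spatial.transform import Rotation as Ro
def go(x,y,z,ydeg):
    "shift in tool axes and turn to bring TCP to x,y,z with tool y at heading ydeg (mod 180)"
    o=robot.get_obs(); R=Ro.from_euler('xyz',o['ee_rot']).as_matrix()
    d=R.T@(np.array([x,y,z])-o['tool_pos']); h=np.degrees(np.arctan2(R[1,1],R[0,1]))
    t=-((ydeg-h+90)%180-90)
    print('t',round(o['time'],2),'tcp',o['tool_pos'].round(4),'yhead',h.round(2),'tilt',np.degrees(np.arccos(-R[2,2])).round(2),'w',round(o['width'],4),'F',o['wrist_force'].round(1),'q',o['joint_positions'].round(2))
    print('shift',d.round(4),'turn',(t/10).round(3))
E
python3 - <<'E'
from h import *
go(.6105,-.1389,.12,61.6)
E
```

```text
t 1.3 tcp [0.4901 0.0448 0.2044] yhead 61.38 tilt 0.1 w 0.071 F [-0.1  0.3 -0.3] q [-0.02 -0.04  1.5  -0.    1.68 -1.1 ]
shift [-0.1938 -0.1035  0.0843] turn -0.022
```

Request:
{"method": "carry_out", "body": {"steps": [[[-0.04,-0.02,0.01],0,-0.5],[[-0.09,-0.048,0.03],0,-0.5],[[-0.14,-0.075,0.05],0,-0.5],[[-0.18,-0.096,0.07],0,-0.5],[[-0.194,-0.104,0.084],0,-0.5],[[-0.194,-0.104,0.084],0,-0.5]]}}

```text
time: 2.05
tool_pos: [0.6095, -0.136, 0.119]
ee_rot: [-3.141, -0.005, 2.645]
wrist_force: [-0.7, 0.5, -0.1]
width: 0.0706
finger_force: 0.0
```

```bash
python3 - <<'E'
from h import *
s=snap('wrist','w1.png'); W=world(s); m=(W[...,2]>.05)&(W[...,2]<.07)&(np.hypot(W[...,0]-.6105,W[...,1]+.139)<.07)
P=W[m]; r=cv2.minAreaRect(P[:,:2].astype(np.float32)*1000); print(len(P),P[:,2].mean(),r)
go(.6105,-.1389,.028,61.6)
E
```

```text
3980 0.05966973691928164 ((612.482421875, -139.83404541015625), (40.02022933959961, 79.85392761230469), 62.08046340942383)
t 2.1 tcp [ 0.61   -0.1353  0.1207] yhead 61.6 tilt 0.15 w 0.0704 F [-0.4  0.7 -0.3] q [-0.31  0.28  1.31  0.    1.55 -1.38]
shift [-0.0024 -0.003   0.0927] turn -0.0
```

View pics/w1.png

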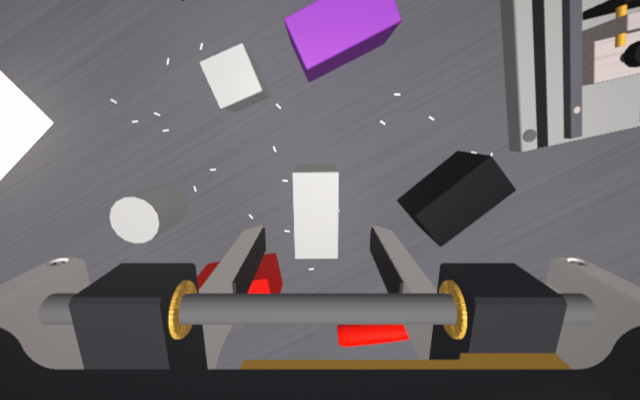

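The wrist picture shows the grey block at (316,215), squarely between the open fingers. The red block at (265,275) is about 45 mm clear of the left fingertip. I'm descending and gripping.

Request:
{"method": "carry_out", "body": {"steps": [[[-0.0035,-0.003,0.02],0,-0.5],[[-0.0035,-0.003,0.05],0,-0.5],[[-0.0035,-0.003,0.08],0,-0.5],[[-0.0035,-0.003,0.092],0,-0.5],[[-0.0035,-0.003,0.092],0,-0.5],[[-0.0035,-0.003,0.092],0,1],[[-0.0035,-0.003,0.092],0,1],[[-0.0035,-0.003,0.092],0,1],[[-0.0035,-0.003,0.092],0,1],[[-0.0035,-0.003,0.092],0,1]]}}

```text
time: 3.35
tool_pos: [0.6131, -0.1403, 0.0303]
ee_rot: [3.141, 0.002, 2.646]
wrist_force: [1.2, 1.4, 3.2]
width: 0.0398
finger_force: 30.0
```

```bash
python3 - <<'E'
from h import *
go(.6115,-.1394,.16,62); print(robot.get_obs()['finger_force'])
E
```

```text
t 3.35 tcp [ 0.6131 -0.1403  0.0303] yhead 61.59 tilt 0.1 w 0.0398 F [1.2 1.4 3.2] q [-0.32  0.35  1.41  0.    1.38 -1.39]
shift [ 0.0017  0.0002 -0.1297] turn -0.041
29.98766988515854
```

Request:
{"method": "carry_out", "body": {"steps": [[[0,0,-0.01],0,1],[[0,0,-0.03],0,1],[[0,0,-0.06],0,1],[[0,0,-0.09],0,1],[[0,0,-0.11],0,1],[[0,0,-0.11],0,1]]}}

```text
time: 4.1
tool_pos: [0.6137, -0.1411, 0.1426]
ee_rot: [3.141, 0.005, 2.645]
wrist_force: [0.9, -0.9, -5.0]
width: 0.04
finger_force: 30.0
```

```bash
python3 - <<'E'
from h import *
c=np.array([.5561,.1730]); a=np.radians(-15.98); ex=np.array([np.cos(a),np.sin(a)])
p=c+ex*(-.050+.002); print(p); go(p[0],p[1],.14,90-15.98)
E
```

```text
[0.50995482 0.18621449]
t 4.1 tcp [ 0.6137 -0.1411  0.1426] yhead 61.57 tilt 0.3 w 0.04 F [ 0.9 -0.9 -5. ] q [-0.32  0.28  1.27 -0.    1.58 -1.39]
shift [0.247  0.2385 0.0015] turn -1.245
```

Request:
{"method": "carry_out", "body": {"steps": [[[0.012,0.012,0],-0.1,1],[[0.037,0.036,0],-0.25,1],[[0.072,0.07,0],-0.4,1],[[0.108,0.104,0],-0.6,1],[[0.144,0.139,0],-0.8,1],[[0.18,0.174,0],-1.0,1],[[0.213,0.206,0],-1.15,1],[[0.236,0.228,0],-1.245,1],[[0.247,0.2385,0],-1.245,1],[[0.247,0.2385,0],-1.245,1]]}}

```text
time: 5.35
tool_pos: [0.5077, 0.1873, 0.1386]
ee_rot: [-3.14, -0.001, 2.865]
wrist_force: [0.8, 0.1, -5.3]
width: 0.0398
finger_force: 30.0
```

```bash
python3 - <<'E'
from h import *
go(.50995,.1862,.065,90-15.98)
s=snap('top','top2.png'); np.savez('top2.npz',**s)
W=world(s); P=W[100:270,150:300].reshape(-1,3)
P=P[(P[:,2]>.155)&(P[:,2]<.185)]; print(len(P))
w=snap('wrist','w2.png'); np.savez('w2.npz',**w); W=world(w)
d=W-[.5561,.1730,0]; a=np.radians(-15.98); x=d[...,0]*np.cos(a)+d[...,1]*np.sin(a); y=-d[...,0]*np.sin(a)+d[...,1]*np.cos(a)
m=(abs(W[...,2]-.028)<.003)&(abs(y)<.045)&(abs(x)<.12)
for sg in (1,-1):
    k=m&(sg*y>.02)
    if k.sum()>20: print('rail',sg,k.sum(),np.percentile(y[k],[2,50,98]).round(4),np.polyfit(x[k],y[k],1).round(4))
k=(W[...,2]>.13)&(W[...,2]<.19)&(abs(x+.05)<.06)&(abs(y)<.03)
print('blk',k.sum()); 
if k.sum(): print(np.percentile(x[k],[1,50,99]),np.percentile(y[k],[1,50,99]),np.median(W[...,2][k]))
E
```

```text
t 5.35 tcp [0.5077 0.1873 0.1386] yhead 74.14 tilt 0.11 w 0.0398 F [ 0.8  0.1 -5.3] q [ 0.25  0.09  1.5  -0.    1.55 -1.05]
shift [-0.0026 -0.0003  0.0736] turn 0.012
69
rail 1 771 [0.0296 0.0357 0.0397] [0.0096 0.0359]
rail -1 677 [-0.0402 -0.0359 -0.0304] [ 0.0014 -0.0357]
blk 9738
[-0.09048066 -0.05814959 -0.02660575] [-0.02828347 -0.00045854  0.02824626] 0.16821003784549204
```

View pics/w2.png

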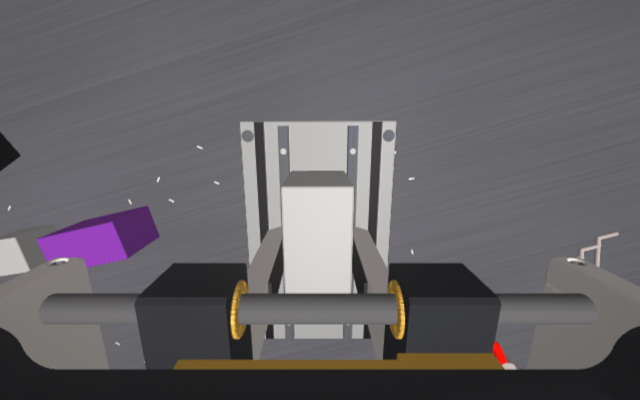

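The wrist picture shows the held block at (318,230), centred between the rails at (283,140) and (353,140). Its tail end is free on the near side. I'm lowering to just above the plate.

Request:
{"method": "carry_out", "body": {"steps": [[[-0.002,0,0.01],0,1],[[-0.004,0,0.03],0,1],[[-0.005,0,0.05],0,1],[[-0.005,0,0.07],0,1],[[-0.005,0,0.08],0,1],[[-0.005,0,0.084],0,1],[[-0.005,0,0.084],0,1],[[-0.005,0,0.084],0,1]]}}

```text
time: 6.45
tool_pos: [0.5142, 0.1856, 0.0565]
ee_rot: [3.141, 0.002, 2.863]
wrist_force: [0.4, 0.3, -4.7]
width: 0.04
finger_force: 30.0
```

Request:
{"method": "carry_out", "body": {"steps": [[[0,0,0.001],0,1],[[0,0,0.0015],0,1],[[0,0,0.0015],0,1]]}}

```text
time: 6.82
tool_pos: [0.5134, 0.1855, 0.054]
ee_rot: [3.142, 0.0, 2.863]
wrist_force: [0.3, -1.0, -4.9]
width: 0.0397
finger_force: 30.0
```

Request:
{"method": "carry_out", "body": {"steps": [[[0,0,0.001],0,1],[[0,0,0.002],0,1],[[0,0,0.002],0,1]]}}

```text
time: 7.2
tool_pos: [0.5134, 0.1854, 0.0518]
ee_rot: [-3.141, -0.0, 2.863]
wrist_force: [-0.5, 0.0, -4.7]
width: 0.04
finger_force: 30.0
```

Request:
{"method": "carry_out", "body": {"steps": [[[0,0,0.001],0,1],[[0,0,0.001],0,1]]}}

```text
time: 7.45
tool_pos: [0.5134, 0.1854, 0.0509]
ee_rot: [-3.142, -0.0, 2.863]
wrist_force: [-0.7, 0.8, -5.1]
width: 0.0398
finger_force: 30.0
```

Request:
{"method": "carry_out", "body": {"steps": [[[0,0,0.001],0,1],[[0,0,0.001],0,1]]}}

```text
time: 7.7
tool_pos: [0.5136, 0.1855, 0.0503]
ee_rot: [3.141, 0.0, 2.863]
wrist_force: [-0.5, 0.0, -3.8]
width: 0.0401
finger_force: 30.0
```

Request:
{"method": "carry_out", "body": {"steps": [[[0,0,0.0005],0,1],[[0,0,0.0005],0,1]]}}

```text
time: 7.95
tool_pos: [0.5136, 0.1855, 0.0503]
ee_rot: [3.141, 0.0, 2.863]
wrist_force: [-3.0, -1.1, 1.1]
width: 0.0397
finger_force: 30.0
```

It's seated on the plate (Fz rose by about 6 N). I'm sliding towards the pad, which is about 25 mm away.

Request:
{"method": "carry_out", "body": {"steps": [[[-0.003,0,0],0,1],[[-0.007,0,0],0,1],[[-0.011,0,0],0,1],[[-0.014,0,0],0,1],[[-0.016,0,0],0,1],[[-0.016,0,0],0,1]]}}

```text
time: 8.7
tool_pos: [0.5292, 0.1816, 0.0503]
ee_rot: [3.14, 0.0, 2.863]
wrist_force: [-4.6, 1.7, 5.1]
width: 0.0397
finger_force: 30.0
```

Request:
{"method": "carry_out", "body": {"steps": [[[-0.001,0,0],0,1],[[-0.002,0,0],0,1],[[-0.002,0,0],0,1]]}}

```text
time: 9.07
tool_pos: [0.5307, 0.1812, 0.0503]
ee_rot: [3.14, -0.0, 2.863]
wrist_force: [-4.9, 2.5, 5.2]
width: 0.0395
finger_force: 30.0
```

```bash
cat >> h.py <<'E'
def pal():
    "pallet-frame TCP, push force along pallet x, block end / pad seen from top"
    a=np.radians(-15.98); ex=np.array([np.cos(a),np.sin(a)]); ey=np.array([-ex[1],ex[0]]); c=np.array([.5561,.1730])
    o=robot.get_obs(); d=o['tool_pos'][:2]-c; f=o['wrist_force']
    print('tcp pal',(d@ex).round(4),(d@ey).round(4),'Fx',(f[:2]@ex).round(2),'Fz',f[2].round(2),o['time'])
E
python3 - <<'E'
from h import *
pal()
s=snap('scene','sc1.png'); np.savez('sc1.npz',**s)
E
```

```text
tcp pal -0.0267 0.0009 Fx -5.39 Fz 5.17 9.075
```

View pics/sc1.png

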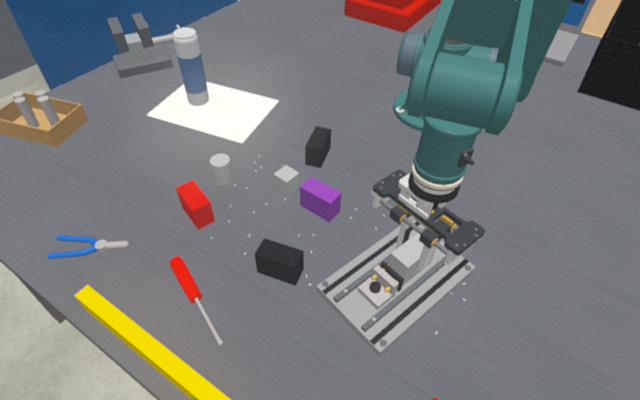

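The scene view shows the block in the nest at (408,255) and the pad at (390,275), with a small gap. Pressing down causes 5 N of drag, so I'll ease off slightly and measure the gap from depth.

Request:
{"method": "carry_out", "body": {"steps": [[[0,0,-0.0005],0,1],[[0,0,-0.0005],0,1]]}}

```text
time: 9.38
tool_pos: [0.5307, 0.1812, 0.0503]
ee_rot: [3.14, -0.0, 2.863]
wrist_force: [-4.3, 2.2, 4.6]
width: 0.0393
finger_force: 30.0
```

```bash
python3 - <<'E'
from h import *
pal()
s=dict(np.load('sc1.npz')); W=world(s)
d=W-[.5561,.1730,0]; a=np.radians(-15.98); x=d[...,0]*np.cos(a)+d[...,1]*np.sin(a); y=-d[...,0]*np.sin(a)+d[...,1]*np.cos(a); z=W[...,2]
k=(abs(y)<.03)&(x>-.02)&(x<.07)&(z>.035)&(z<.1)
g=s['image'].astype(int).sum(-1)
k2=k&(z>.074)&(z<.084); print('block top x max',np.percentile(x[k2],[50,95,99]),k2.sum(), 'y',np.percentile(y[k2],[2,98]))
h,e=np.histogram(x[k],np.arange(-.02,.07,.002))
for n,b in zip(h,e):
    kk=k&(x>=b)&(x<b+.002); print(round(b,3),n,*( (z[kk].max().round(3),z[kk].min().round(3),int(g[kk].mean())) if n else ()))
cv2.imwrite('pics/sc1c.png',cv2.resize(s['image'][225:320,340:460],None,fx=5,fy=5,interpolation=2)[:,:,::-1])
E
```

```text
tcp pal -0.0267 0.0009 Fx -4.73 Fz 4.57 9.375
block top x max [-0.00312126  0.01181868  0.01253241] 435 y [-0.02369754  0.02447509]
-0.02 49 0.098 0.036 471
-0.018 136 0.099 0.037 447
-0.016 42 0.097 0.037 506
-0.014 29 0.083 0.036 540
-0.012 23 0.083 0.038 551
-0.01 32 0.082 0.035 549
-0.008 32 0.083 0.04 537
-0.006 29 0.082 0.037 518
-0.004 31 0.084 0.036 532
-0.002 23 0.082 0.048 551
-0.0 35 0.083 0.041 543
0.002 29 0.083 0.039 535
0.004 33 0.082 0.038 540
0.006 26 0.082 0.037 538
0.008 33 0.082 0.042 528
0.01 188 0.082 0.039 390
0.012 81 0.082 0.045 376
0.014 0
0.016 0
0.018 1 0.057 0.057 277
0.02 19 0.059 0.04 267
0.022 28 0.061 0.044 218
0.024 34 0.06 0.039 199
0.026 118 0.061 0.036 223
0.028 9 0.059 0.042 293
0.03 0
0.032 0
0.034 6 0.06 0.038 443
0.036 27 0.061 0.042 547
0.038 34 0.062 0.04 560
0.04 35 0.063 0.038 558
0.042 33 0.062 0.036 550
0.044 39 0.062 0.035 536
0.046 172 0.063 0.035 401
0.048 25 0.059 0.035 410
0.05 10 0.05 0.035 497
0.052 12 0.049 0.035 518
0.054 17 0.052 0.035 493
0.056 16 0.054 0.035 449
0.058 15 0.053 0.035 408
0.06 19 0.055 0.035 299
0.062 13 0.054 0.035 275
0.064 20 0.054 0.035 388
0.066 20 0.054 0.035 311
0.068 21 0.054 0.035 376
```

View pics/sc1c.png

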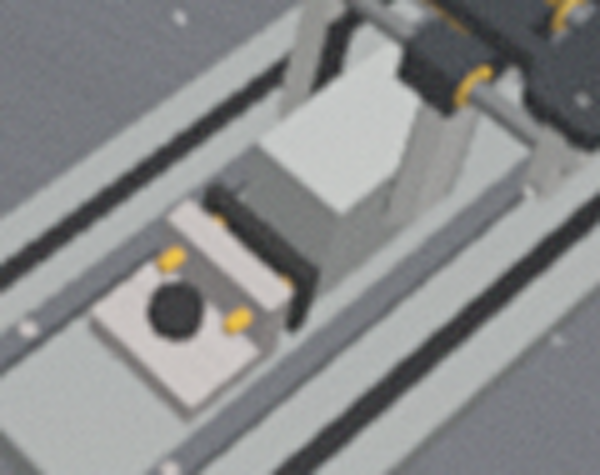

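The crop shows the block's end at (300,230) just short of the black pad at (260,255). From depth, the end is at x ≈ 12.5 mm and the pad face at ≈ 19 mm, so the gap is about 6 mm. I'm approaching in small steps.

Request:
{"method": "carry_out", "body": {"steps": [[[-0.001,0,-0.0005],0,1],[[-0.002,0,-0.0005],0,1],[[-0.003,0,-0.0005],0,1],[[-0.004,0,-0.0005],0,1],[[-0.004,0,-0.0005],0,1]]}}

```text
time: 10.0
tool_pos: [0.5348, 0.1791, 0.0503]
ee_rot: [-3.141, 0.0, 2.863]
wrist_force: [-3.1, 0.8, 1.3]
width: 0.0398
finger_force: 30.0
```

Request:
{"method": "carry_out", "body": {"steps": [[[-0.001,0,0],0,1],[[-0.001,0,0],0,1]]}}

```text
time: 10.25
tool_pos: [0.5357, 0.1789, 0.0503]
ee_rot: [-3.141, 0.0, 2.863]
wrist_force: [-3.1, 0.7, 0.3]
width: 0.0396
finger_force: 30.0
```

Request:
{"method": "carry_out", "body": {"steps": [[[-0.001,0,0],0,1],[[-0.001,0,0],0,1]]}}

```text
time: 10.5
tool_pos: [0.5367, 0.1786, 0.0503]
ee_rot: [-3.141, 0.0, 2.863]
wrist_force: [-2.6, 0.2, -0.9]
width: 0.0398
finger_force: 30.0
```

```bash
python3 -c "
from h import *
pal()"
```

```text
tcp pal -0.0202 0.0001 Fx -2.57 Fz -0.94 10.5
```

Request:
{"method": "carry_out", "body": {"steps": [[[-0.001,0,0],0,1],[[-0.001,0,0],0,1]]}}

```text
time: 10.75
tool_pos: [0.5378, 0.1784, 0.0503]
ee_rot: [-3.142, 0.0, 2.863]
wrist_force: [-1.4, 0.5, -1.1]
width: 0.0397
finger_force: 30.0
```

Request:
{"method": "carry_out", "body": {"steps": [[[-0.001,0,0],0,1],[[-0.001,0,0],0,1]]}}

```text
time: 11.0
tool_pos: [0.5387, 0.1782, 0.0503]
ee_rot: [-3.142, 0.0, 2.863]
wrist_force: [-0.9, 0.1, -1.6]
width: 0.0398
finger_force: 30.0
```

Request:
{"method": "carry_out", "body": {"steps": [[[-0.001,0,0],0,1],[[-0.001,0,0],0,1]]}}

```text
time: 11.25
tool_pos: [0.5394, 0.178, 0.0503]
ee_rot: [-3.142, -0.0, 2.863]
wrist_force: [-2.0, -0.8, -1.6]
width: 0.0398
finger_force: 30.0
```

Request:
{"method": "carry_out", "body": {"steps": [[[-0.001,0,0],0,1],[[-0.001,0,0],0,1]]}}

```text
time: 11.5
tool_pos: [0.5401, 0.1778, 0.0503]
ee_rot: [-3.141, -0.001, 2.863]
wrist_force: [-2.4, 1.0, -2.0]
width: 0.0401
finger_force: 30.0
```

Request:
{"method": "carry_out", "body": {"steps": [[[-0.001,0,0],0,1],[[-0.001,0,0],0,1]]}}

```text
time: 11.75
tool_pos: [0.541, 0.1775, 0.0503]
ee_rot: [-3.142, -0.001, 2.863]
wrist_force: [-3.6, 1.2, -1.3]
width: 0.04
finger_force: 30.0
```

Request:
{"method": "carry_out", "body": {"steps": [[[-0.001,0,0],0,1],[[-0.001,0,0],0,1]]}}

```text
time: 12.0
tool_pos: [0.5419, 0.1773, 0.0504]
ee_rot: [-3.142, -0.001, 2.863]
wrist_force: [-4.4, 0.7, -1.1]
width: 0.0401
finger_force: 30.0
```

```bash
python3 - <<'E'
from h import *
pal()
s=snap('scene'); np.savez('sc2.npz',**s)
W=world(s)
d=W-[.5561,.1730,0]; a=np.radians(-15.98); x=d[...,0]*np.cos(a)+d[...,1]*np.sin(a); y=-d[...,0]*np.sin(a)+d[...,1]*np.cos(a); z=W[...,2]
k=(abs(y)<.03)&(x>-.02)&(x<.07)&(z>.035)&(z<.1)
for b in np.arange(.008,.056,.002):
    kk=k&(x>=b)&(x<b+.002); n=kk.sum(); print(round(b,3),n,*( (z[kk].max().round(3),z[kk].min().round(3)) if n else ()))
E
```

```text
tcp pal -0.0148 0.0002 Fx -4.44 Fz -1.15 12.0
0.008 32 0.082 0.044
0.01 26 0.082 0.036
0.012 28 0.083 0.042
0.014 32 0.083 0.046
0.016 26 0.083 0.059
0.018 35 0.083 0.052
0.02 24 0.082 0.049
0.022 143 0.082 0.057
0.024 58 0.081 0.038
0.026 34 0.061 0.036
0.028 47 0.061 0.035
0.03 55 0.061 0.036
0.032 0
0.034 8 0.061 0.038
0.036 30 0.062 0.037
0.038 35 0.062 0.042
0.04 28 0.062 0.048
0.042 34 0.062 0.038
0.044 34 0.063 0.042
0.046 180 0.063 0.035
0.048 25 0.06 0.036
0.05 10 0.05 0.035
0.052 15 0.05 0.035
0.054 8 0.052 0.035
```

The force now climbs about 1 N per mm, so the block is on the pad. From depth the pad is compressed 3–4 mm and the stop hasn't moved (still at x = 46 mm). One more mm and hold, then ease back 3 mm to leave a light touch.

Request:
{"method": "carry_out", "body": {"steps": [[[-0.001,0,0],0,1],[[-0.001,0,0],0,1],[[-0.001,0,0],0,1]]}}

```text
time: 12.42
tool_pos: [0.5427, 0.177, 0.0503]
ee_rot: [-3.141, -0.001, 2.863]
wrist_force: [-5.7, 1.2, -0.7]
width: 0.04
finger_force: 30.0
```

Request:
{"method": "carry_out", "body": {"steps": [[[0.001,0,0],0,1],[[0.002,0,0],0,1],[[0.003,0,0],0,1],[[0.003,0,0],0,1]]}}

```text
time: 12.92
tool_pos: [0.5407, 0.1776, 0.0503]
ee_rot: [3.141, 0.001, 2.863]
wrist_force: [-1.0, 0.7, -3.5]
width: 0.0398
finger_force: 30.0
```

Request:
{"method": "carry_out", "body": {"steps": [[[0,0,0],0,0.0],[[0,0,0],0,-0.1],[[0,0,0],0,-0.2],[[0,0,0],0,-0.2]]}}

```text
time: 13.42
tool_pos: [0.5408, 0.1778, 0.0509]
ee_rot: [3.141, 0.001, 2.863]
wrist_force: [-0.6, -0.1, -0.5]
width: 0.0563
finger_force: 0.0
```

Released. I'm retreating straight up, then back, and checking.

Request:
{"method": "carry_out", "body": {"steps": [[[0,0,-0.01],0,-0.2],[[0,0,-0.03],0,-0.2],[[0,0,-0.06],0,-0.2],[[0,0,-0.1],0,-0.2],[[0.05,0,-0.12],0,-0.2],[[0.1,0,-0.12],0,-0.2],[[0.14,0,-0.12],0,-0.2],[[0.16,0,-0.12],0,-0.2],[[0.16,0,-0.12],0,-0.2]]}}

```text
time: 14.55
tool_pos: [0.3865, 0.2221, 0.1712]
ee_rot: [3.141, 0.002, 2.864]
wrist_force: [-0.2, -1.2, 0.2]
width: 0.0563
finger_force: 0.0
```

```bash
python3 - <<'E'
from h import *
a=np.radians(-15.98); c=np.array([.5561,.1730])
for n in ('scene','top'):
    s=snap(n,n+'3.png'); W=world(s)
    d=W-[.5561,.1730,0]; x=d[...,0]*np.cos(a)+d[...,1]*np.sin(a); y=-d[...,0]*np.sin(a)+d[...,1]*np.cos(a); z=W[...,2]
    k=(z>.074)&(z<.09)&(abs(x)<.12)&(abs(y)<.05)
    if k.sum()>30: print(n,'block',k.sum(),z[k].mean(),cv2.minAreaRect(np.stack([x[k],y[k]],-1).astype(np.float32)*1000))
    k=(abs(y)<.028)&(x>.0)&(z>.035)&(z<.1)
    for b in np.arange(.012,.052,.002):
        kk=k&(x>=b)&(x<b+.002); m=kk.sum(); print(round(b,3),m,z[kk].max().round(3) if m else '',end=' | ')
    print()
    if n=='scene': cv2.imwrite('pics/sc3c.png',cv2.resize(s['image'][225:345,320:480],None,fx=4,fy=4,interpolation=2)[:,:,::-1])
E
```

```text
scene block 903 0.08003186159767674 ((-17.318622589111328, 0.6153106689453125), (81.73070526123047, 40.734397888183594), 0.5068592429161072)
0.012 27 0.083 | 0.014 31 0.082 | 0.016 25 0.082 | 0.018 28 0.082 | 0.02 88 0.083 | 0.022 116 0.083 | 0.024 28 0.061 | 0.026 31 0.061 | 0.028 91 0.06 | 0.03 12 0.061 | 0.032 0  | 0.034 11 0.06 | 0.036 24 0.062 | 0.038 33 0.063 | 0.04 32 0.063 | 0.042 33 0.063 | 0.044 40 0.062 | 0.046 171 0.062 | 0.048 26 0.058 | 0.05 14 0.05 | 
top block 794 0.08000946641836208 ((-18.672218322753906, 0.14049148559570312), (40.909393310546875, 79.89557647705078), 89.93553924560547)
0.012 25 0.082 | 0.014 24 0.082 | 0.016 24 0.083 | 0.018 24 0.082 | 0.02 18 0.082 | 0.022 19 0.061 | 0.024 23 0.061 | 0.026 26 0.061 | 0.028 5 0.057 | 0.03 6 0.049 | 0.032 7 0.05 | 0.034 42 0.062 | 0.036 26 0.062 | 0.038 26 0.064 | 0.04 25 0.062 | 0.042 26 0.064 | 0.044 21 0.063 | 0.046 6 0.062 | 0.048 9 0.05 | 0.05 10 0.049 |
```

View pics/sc3c.png

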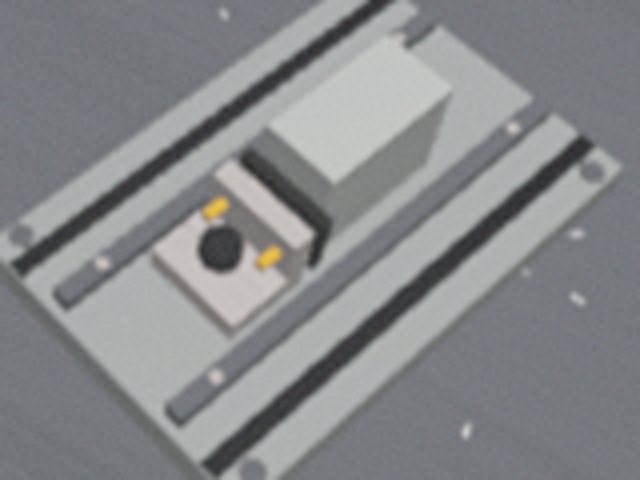

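The crop shows the block at (360,110), flat and square between the rails with its end against the black pad at (290,205). It measures 0.5 mm off the middle and within 0.5° of the rails, with its end at 21–22 mm against the pad. The stop hasn't moved. I'm handing it in.

```bash
python3 -c "
from bench import robot
print(robot.close_job())"
```

```text
the job is handed in; nothing more can be done
None
```

The long aluminium block is in the nest, flat and square between the rails with its end touching the sprung pad, the stop has not moved, and the job is handed in; the hand-in gave no verdict.

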